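# Seat a cartridge fuse against the stop of its test cradle

## Robot

A 6-joint arm with a two-finger parallel gripper is mounted at the origin on the work surface. World frame = base frame: x ahead of the robot, y to its left, z up, the work surface at z = 0. Lengths are in m, angles in rad, forces in N, time in s.
With the tool pointing down it reaches from about 0.425 to 0.95 m from the base axis. Payload 3.5 kg.
Tool frame: the origin (TCP) lies midway between the tips of the shut fingers; the grasp point (between the pads) lies 19 mm behind it; y points along the fingers, x is the direction in which the jaws open and shut, and the axes are right-handed (so a half turn about y gives the same grasp; the last joint's range is limited). The gripper opens to 85 mm and grips with 20 to 120 N. Pads are 22 mm wide; open, the fingers measure 114 mm over their backs; the gripper's body (76 mm by 85 mm) begins 54 mm behind the grasp point. The pads swing forward as they close: fully open they stand 13 mm farther back than shut.
Start: joints at [-1.348, 0.286, 1.577, -0, 1.279, -0.15], TCP at [0.246, -0.629, 0.231] pointing down, gripper open.
Joint ranges: [-2.77, 2.77], [-0.9, 2.22], [0.21, 2.48], [-1.53, 4.67], [0.24, 2.81], [-2.84, 2.84]. Speed limits (rad/s): [2.79, 2.79, 3.14, 3.14, 3.14, 3.14].

## Interface

Orientations are given as a unit quaternion [x, y, z, w].
In Python, from plant import ctrl, viewer gives the robot as it stands.
- The arm moves only by the tool step_arm, never from a script. Its argument "rows" is a list of rows, each a list of 3 entries, a list of its own where there are three numbers: the turn, a rotation vector about the tool's x, y, z in degrees, then the shift along the tool's x, y, z in mm, then the closure, from 0 (fully open) to 1 (shut). A call has 1 to 10 rows; each row is the pose to reach, as a shift and turn from the pose commanded when the call began, along the tool's axes at that moment; what a row does not reach only later rows make up. A row lasts 1/12 s, in which the tool goes at most 41.7 mm and 7.16 degrees, less where a joint would pass 70% of its speed; a pose out of reach is approached as far as the arm can. A call with a gripper value outside its range is refused whole. The fingers move at their own pace and stop on an object; "newtons" is the grip in N (left out, the last holds). Time passes only in rows, so rows that repeat a pose let the fingers close. It gives the time, the measured TCP pose, the force and the opening at its end, in the units of the state.
- ctrl.get_state(): the state, without advancing time (a new reading comes with each control period).
- viewer.read_camera(name): name is "scene" or "top"; returns (picture, depth): 400x640x3 uint8, red, green, blue; 400x640 float32, m along the optical axis (not along the pixel's ray), 0 where there is no reading.
- viewer.calibration(name): a dict with "K" (3x3 intrinsics, pixels), "D" ([k1, k2, p1, p2, k3] as OpenCV has them; the pictures are not rectified), "R" (3x3) and "t" (3): a world point X has camera coordinates R X + t. Camera axes: x right, y down, z forward; pixel columns grow to the right and rows downward; lengths in m; the calibration is good to about 2 mm. A picture is of the moment at which its call begins. calibration takes no time and is no camera call.
- ctrl.sign_off(): hands the job in, once; it reports no verdict.
The state is a dict: "time": time; "qpos": joint angles; "dq": joint speeds; "joint_efforts": joint torques, N m; "eef_pos": TCP position; "tcp_rot": TCP orientation; "contact_force": force on the tool from outside, world axes, zero at the start; "wrist_torque": the same for the moment, N m; "opening": opening from 0.0 (shut) to 1.0 (fully open).
Only numpy, scipy, OpenCV 4.12 (cv2) and the standard library are available. Lean on these libraries where they do the work, as an engineer would, in place of code of your own. Each camera call takes 0.05 s, during which the arm holds its last target.

## Task

On the test bench, two cartridge fuses lie in the V-grooves of the dark grey test cradle. Gently push the shorter one along its groove until its end cap rests against the stop block at the end of that groove; do not lift it out of the groove, and leave the longer fuse where it is.

Things in the scene. Friction and masses are not known exactly. Their poses are not given: they have to be found in the camera images.
- cradle: Fixed dark grey anodised block, 240 (x) by 150 (y) mm, top 26 mm above bench. Origin: centre of underside, z up. Two 90-degree V-grooves, 28 mm wide, 14 deep, run along x at y = +45 and y = -45 mm, open at the -x end. At the +x end of each a bare steel stop block, 20 thick, 44 wide, rises 48 mm above the bench; the face the fuse meets is at x = +100 mm.
- short_fuse: White ceramic cylinder, steel end caps, 30 mm diameter, 60 long, 0.1 to 0.2 kg, in either groove. Origin: centre; x along it, to the stop. Axis 33, top 48 mm above bench. Starts 70 to 110 mm short of the stop; slides with friction of a few N, stays where left; home, its origin is at cradle x = +70 mm. A twin standing upright on the bench plays no part.
- long_fuse: The longer fuse: same look and diameter, 90 mm long, about 0.22 kg, lying in the other groove, its axis 33 mm above the bench. Origin: its centre, x along its length. Not to be moved.
Not all that is in view belongs to the job. What is shaped like the short_fuse but red, turquoise or yellow is not meant.

How it is judged:
By the outcome, as a careful person would: the job done as asked, in the order asked, and still so for the second after the job is handed in, with the robot touching nothing.
It also fails if it takes over 40 s, if anything falls off the work surface, if the arm or the gripper's body presses on something with over 40 N, if the wrist force passes 120 N, or if a joint passes its speed limit or range.

## Working session

There is one attempt and no reset: what is moved stays moved. The work goes in short steps, Python scripts to look and compute and a tool call to move; the robot and the scene stay as the last step left them, time stands still between calls to the robot, and variables do not carry over. Pictures are saved under pics/ and viewed, and the job is handed in when it is done.

Besides the shell and the picture viewer there is one more tool, called after "Request:" by a JSON object that holds its "op" and its "data", one argument or row to a line. step_arm: Moves the arm, as the interface text tells. Its arguments: {"type":"object","properties":{"rows":{"type":"array"},"newtons":{"type":"number"}},"required":["rows"]}

```bash
ls; mkdir -p pics
python3 - <<'E'
from plant import ctrl, viewer
import cv2,numpy as np
for n in ("scene","top"):
    p,d=viewer.read_camera(n); cv2.imwrite(f"pics/{n}0.png",p[:,:,::-1]); np.save(f"{n}_d.npy",d); np.save(f"{n}_p.npy",p)
    c=viewer.calibration(n); print(n,{k:np.round(v,3).tolist() for k,v in c.items()})
s=ctrl.get_state(); print({k:np.round(v,3).tolist() for k,v in s.items()})
E
```

```text
pics
scene {'K': [[408.801, 0.0, 315.113], [0.0, 408.801, 189.694], [0.0, 0.0, 1.0]], 'D': [-0.095, 0.0, 0.0, 0.0, 0.0], 'R': [[0.725, 0.689, -0.005], [0.548, -0.58, -0.603], [-0.418, 0.434, -0.798]], 't': [-0.344, -0.287, 0.918]}
top {'K': [[504.765, 0.0, 312.748], [0.0, 504.765, 197.7], [0.0, 0.0, 1.0]], 'D': [-0.007, 0.0, 0.0, 0.0, 0.0], 'R': [[-0.022, -0.999, -0.042], [-0.985, 0.028, -0.169], [0.17, 0.038, -0.985]], 't': [-0.019, 0.53, 0.809]}
{'time': 0.1, 'qpos': [-1.348, 0.287, 1.578, -0.0, 1.279, -0.15], 'dq': [-0.001, -0.002, -0.003, -0.001, -0.0, -0.0], 'joint_efforts': [0.001, -40.729, -29.37, -0.0, 0.003, 0.0], 'eef_pos': [0.246, -0.628, 0.23], 'tcp_rot': [-0.583, 0.399, -0.398, 0.585], 'contact_force': [1.196, 0.037, 0.067], 'wrist_torque': [-0.049, -0.025, 0.036], 'opening': 0.998}
```

View pics/scene0.png

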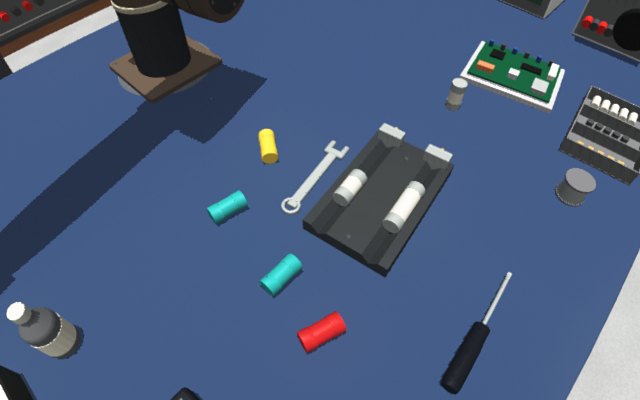

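View pics/top0.png

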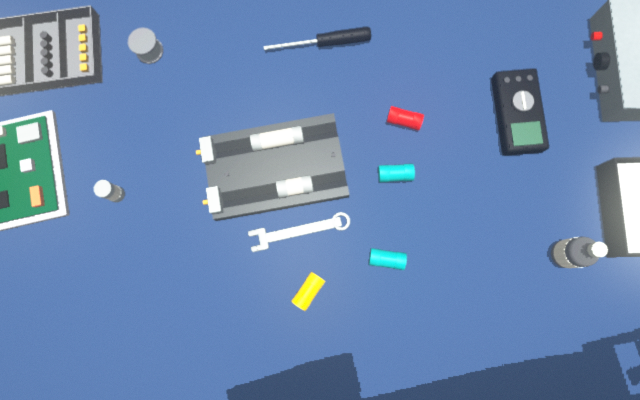

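The top view shows the cradle with its stops at the left (207,149) and (213,199). The short fuse is in the lower groove at (295,186) and the long fuse in the upper groove at (276,138). The upright twin at (108,190) and the coloured cylinders are not meant. I'll confirm this with an enlarged crop and measure it.

```bash
cat > h.py <<'E'
import cv2,numpy as np
from plant import ctrl,viewer
def ray(cal,uv,z):
    uv=np.asarray(uv,float).reshape(-1,1,2)
    n=cv2.undistortPoints(uv,np.array(cal["K"]),np.array(cal["D"])).reshape(-1,2)
    R=np.array(cal["R"]);t=np.array(cal["t"]);C=-R.T@t
    d=np.c_[n,np.ones(len(n))]@R
    return C+d*((z-C[2])/d[:,2])[:,None]
def pts(cal,uv,depth):
    uv=np.asarray(uv,float).reshape(-1,1,2)
    n=cv2.undistortPoints(uv,np.array(cal["K"]),np.array(cal["D"])).reshape(-1,2)
    R=np.array(cal["R"]);t=np.array(cal["t"])
    return (np.c_[n,np.ones(len(n))]*depth[:,None]-t)@R
E
python3 - <<'E'
from h import *
for n,(x0,y0,x1,y1) in {"top":(190,105,360,225),"scene":(295,115,465,280)}.items():
    p=np.load(n+"_p.npy");d=np.load(n+"_d.npy");cal=viewer.calibration(n)
    c=cv2.resize(p[y0:y1,x0:x1,::-1],None,fx=3.5,fy=3.5,interpolation=cv2.INTER_CUBIC); cv2.imwrite(f"pics/{n}_crop.png",c)
    m=np.zeros(p.shape[:2],np.uint8)
    hsv=cv2.cvtColor(p,cv2.COLOR_RGB2HSV)
    m[y0:y1,x0:x1]=((hsv[...,2]>125)&(hsv[...,1]<90))[y0:y1,x0:x1]
    k,l,st,ce=cv2.connectedComponentsWithStats(m)
    for i in range(1,k):
        if st[i,4]<60: continue
        v,u=np.nonzero(l==i); P=pts(cal,np.c_[u,v],d[v,u].astype(float)); P=P[d[v,u]>0]
        print(n,st[i],ce[i].round(1),"depth med",np.median(P,0).round(4),"zmax",np.percentile(P[:,2],[5,50,95]).round(4))
        r=cv2.minAreaRect(np.c_[u,v].astype(np.float32)); print(np.round(ray(cal,cv2.boxPoints(r),0.040),4).tolist())
E
```

```text
top [ 195  113  155  107 9230] [272.3 165.4] depth med [0.593  0.0323 0.026 ] zmax [0.0228 0.026  0.0475]
[[0.6436, 0.1803, 0.04], [0.681, -0.0743, 0.04], [0.5334, -0.0948, 0.04], [0.4964, 0.1521, 0.04]]
top [301 211  50  14 309] [332.3 219.8] depth med [ 0.4945 -0.0688  0.0062] zmax [-0.0016  0.0062  0.0092]
[[0.5081, -0.0118, 0.04], [0.5058, -0.0945, 0.04], [0.4837, -0.0938, 0.04], [0.4859, -0.0114, 0.04]]
scene [379 123  27  17 237] [391.9 130.5] depth med [0.5285 0.1381 0.0478] zmax [-0.0004  0.0478  0.0493]
[[0.507, 0.1301, 0.04], [0.4976, 0.1553, 0.04], [0.5467, 0.1624, 0.04], [0.555, 0.1376, 0.04]]
scene [295 140  55  72 833] [318.3 171.3] depth med [0.4783 0.0074 0.0075] zmax [0.0009 0.0075 0.0093]
[[0.4933, -0.0963, 0.04], [0.4606, 0.0656, 0.04], [0.5001, 0.0608, 0.04], [0.5275, -0.0968, 0.04]]
scene [425 144  28  18 260] [438.6 152.1] depth med [0.6179 0.152  0.0475] zmax [-0.0004  0.0475  0.0491]
[[0.5974, 0.1442, 0.04], [0.59, 0.1696, 0.04], [0.6364, 0.1762, 0.04], [0.6426, 0.1511, 0.04]]
scene [334 169  33  32 537] [351.4 183.9] depth med [ 5.561e-01 -4.000e-04  4.610e-02] zmax [0.0381 0.0461 0.0489]
[[0.5436, -0.0288, 0.04], [0.5324, 0.0366, 0.04], [0.5635, 0.034, 0.04], [0.5729, -0.03, 0.04]]
scene [384 181  41  48 865] [405.4 203.4] depth med [0.641  0.0275 0.046 ] zmax [0.0386 0.046  0.0488]
[[0.6321, -0.0148, 0.04], [0.6169, 0.0814, 0.04], [0.6473, 0.0805, 0.04], [0.66, -0.014, 0.04]]
```

View pics/top_crop.png

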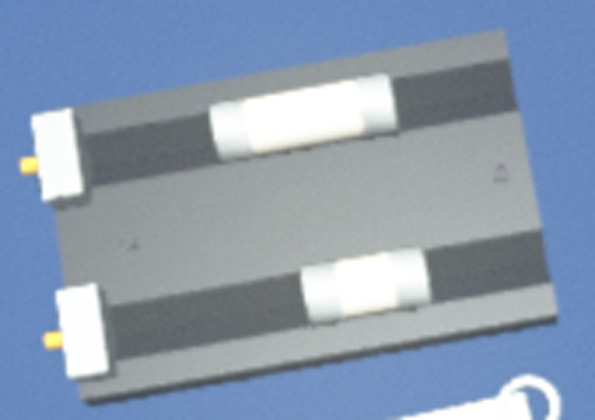

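The crop confirms that the fuse in the lower groove is the short one (about 60 mm against 90 mm). Next I'll get the geometry from depth points above the cradle top.

```bash
cat > m.py <<'E'
from h import *
def cloud(n,p,d):
    cal=viewer.calibration(n); v,u=np.nonzero(d>0); return pts(cal,np.c_[u,v],d[v,u].astype(float)),u,v
def measure(sources):
    for n,p,d in sources:
        P,u,v=cloud(n,p,d)
        roi=(P[:,0]>.44)&(P[:,0]<.72)&(P[:,1]>-.13)&(P[:,1]<.2)
        m=np.zeros(d.shape,np.uint8); k=roi&(P[:,2]>.034)&(P[:,2]<.06); m[v[k],u[k]]=1
        c,l,st,ce=cv2.connectedComponentsWithStats(m)
        a=np.deg2rad(8.85); ex=np.array([-np.sin(a),np.cos(a)]); ey=np.array([-ex[1],ex[0]])
        for i in range(1,c):
            if st[i,4]<60: continue
            q=P[l[v,u]==i]; 
            s=q[:,:2]@ex; w=q[:,:2]@ey
            pr=np.polyfit(s,w,1)[0]
            print(n,st[i],"ctr",q.mean(0).round(4),"s(2,98)",np.percentile(s,[1,50,99]).round(4),"w",np.percentile(w,[1,50,99]).round(4),"zmax",np.percentile(q[:,2],98).round(4),"slope deg",np.rad2deg(pr).round(2))
        k=roi&(P[:,2]>.022)&(P[:,2]<.03)
        r=cv2.minAreaRect(P[k][:,:2].astype(np.float32)); print(n,"cradle",np.round(r[0],4),np.round(r[1],4),r[2])
E
python3 - <<'E'
from m import *
measure([(n,np.load(n+"_p.npy"),np.load(n+"_d.npy")) for n in("top","scene")])
s=ctrl.get_state();from scipy.spatial.transform import Rotation as R
print(R.from_quat(s["tcp_rot"]).as_matrix().round(3))
E
```

```text
top [250 126  53  25 819] ctr [0.637  0.0291 0.0441] s(2,98) [-0.1133 -0.0693 -0.0252] w [-0.6497 -0.633  -0.6221] zmax 0.0493 slope deg -0.28
top [196 136  19  28 354] ctr [0.6194 0.151  0.0457] s(2,98) [0.0437 0.0535 0.0717] w [-0.658  -0.6357 -0.6147] zmax 0.0501 slope deg 2.79
top [276 175  37  22 577] ctr [ 0.5514 -0.0006  0.0441] s(2,98) [-0.1147 -0.0854 -0.056 ] w [-0.5603 -0.5443 -0.5323] zmax 0.0492 slope deg -0.18
top [203 186  19  28 362] ctr [0.5309 0.1376 0.046 ] s(2,98) [0.0439 0.0539 0.0729] w [-0.5682 -0.5459 -0.5249] zmax 0.0506 slope deg 1.13
top cradle [0.5451 0.0191] [0.2522 0.26  ] 8.816720008850098
scene [378 124  28  20 330] ctr [0.5329 0.1337 0.0449] s(2,98) [0.0433 0.0469 0.0644] w [-0.5682 -0.5472 -0.5241] zmax 0.0496 slope deg -8.16
scene [424 144  29  23 353] ctr [0.6218 0.1477 0.0448] s(2,98) [0.0429 0.0474 0.0638] w [-0.658  -0.6374 -0.6154] zmax 0.0493 slope deg -0.19
scene [333 169  35  34 609] ctr [ 0.5561 -0.003   0.0443] s(2,98) [-0.1154 -0.0892 -0.0554] w [-0.5607 -0.5497 -0.5329] zmax 0.0493 slope deg -1.8
scene [382 181  44  50 959] ctr [0.6408 0.0249 0.0445] s(2,98) [-0.1149 -0.0752 -0.0255] w [-0.6498 -0.6375 -0.6215] zmax 0.0491 slope deg -0.75
scene cradle [0.5458 0.0183] [0.248  0.2622] 8.521608352661133
[[ 0.364 -0.     0.931]
 [-0.931  0.002  0.364]
 [-0.002 -1.     0.   ]]
```

Run:
```python
from m import *
for n in("top","scene"):
    p=np.load(n+"_p.npy");d=np.load(n+"_d.npy"); P,u,v=cloud(n,p,d)
    m=np.zeros(d.shape,np.uint8);k=P[:,2]>.06;m[v[k],u[k]]=1
    c,l,st,ce=cv2.connectedComponentsWithStats(m)
    for i in range(1,c):
        if st[i,4]<40: continue
        q=P[l[v,u]==i]; print(n,st[i],q.min(0).round(3),q.max(0).round(3))
from scipy.spatial.transform import Rotation as R
s=ctrl.get_state(); M=R.from_quat(s["tcp_rot"]).as_matrix()
a=np.deg2rad(8.85); ex=np.array([-np.sin(a),np.cos(a)]); ey=np.array([-ex[1],ex[0]])
xy=ex*-.160+ey*-.546; g=np.r_[xy,.15]; print(g,M.T@(g-s["eef_pos"])*1000)
N=np.c_[np.r_[-ex,0],[0,0,-1],np.cross(np.r_[-ex,0],[0,0,-1])]
print(np.rad2deg(R.from_matrix(M.T@N).as_rotvec()))
```

```text
top [ 606    0   34  111 2939] [ 0.66  -0.601  0.06 ] [ 0.859 -0.547  0.074]
top [566 236  42  31 934] [ 0.404 -0.477  0.06 ] [ 0.451 -0.434  0.123]
scene [ 0  0 19  8 80] [-0.513 -0.194  0.06 ] [-0.5   -0.143  0.08 ]
scene [ 110    0  134   60 4457] [-0.03  -0.064  0.06 ] [0.24  0.088 0.244]
scene [ 582    0   58   43 1728] [0.63  0.769 0.06 ] [0.785 0.812 0.143]
scene [453  78  14  10  84] [0.539 0.311 0.06 ] [0.567 0.34  0.063]
scene [   7  302   54   45 1573] [ 0.411 -0.481  0.06 ] [ 0.453 -0.434  0.122]
[ 0.5641153  -0.07409402  0.15      ] [-399.76129534   81.07639687  498.23843176]
[-4.23125088e-03  1.25102171e+01 -1.23429434e-01]
```

Request:
{"op": "step_arm", "data": {
  "rows": [
    [[0, 12.5, 0], [-400, 0, 498], 1],
    [[0, 12.5, 0], [-400, 0, 498], 1],
    [[0, 12.5, 0], [-400, 0, 498], 1],
    [[0, 12.5, 0], [-400, 0, 498], 1],
    [[0, 12.5, 0], [-400, 0, 498], 1],
    [[0, 12.5, 0], [-400, 0, 498], 1],
    [[0, 12.5, 0], [-400, 0, 498], 1],
    [[0, 12.5, 0], [-400, 0, 498], 1],
    [[0, 12.5, 0], [-400, 0, 498], 1],
    [[0, 12.5, 0], [-400, 0, 498], 1]
  ],
  "newtons": 60
}}

```text
time: 0.93
eef_pos: [0.4537, -0.2652, 0.231]
tcp_rot: [-0.537, 0.46, -0.46, 0.537]
contact_force: [0.8, -1.4, 0.1]
opening: 0.004
```

```bash
cat > go.py <<'E'
from h import *
import sys
from scipy.spatial.transform import Rotation as R
a=np.deg2rad(8.85); ex=np.array([-np.sin(a),np.cos(a)]); ey=np.array([-ex[1],ex[0]])
def rep(s_,w_,z_):
    s=ctrl.get_state(); M=R.from_quat(s["tcp_rot"]).as_matrix()
    g=np.r_[ex*s_+ey*w_,z_]
    N=np.c_[np.r_[-ex,0],[0,0,-1],np.cross(np.r_[-ex,0],[0,0,-1])]
    e=s["eef_pos"]; e=np.array(e)
    print("t",round(s["time"],2),"pos",e.round(4),"s,w",(e[:2]@ex).round(4),(e[:2]@ey).round(4),"open",round(s["opening"],3),"F",np.round(s["contact_force"],2))
    print("shift",(M.T@(g-e)*1000).round(1),"turn",np.rad2deg(R.from_matrix(M.T@N).as_rotvec()).round(2),"q",np.round(s["qpos"],2))
if __name__=="__main__": rep(*map(float,sys.argv[1:4]))
E
python3 go.py -0.160 -0.546 0.231
```

```text
t 0.93 pos [ 0.4537 -0.2652  0.231 ] s,w -0.3318 -0.4075 open 0.004 F [ 0.78 -1.4   0.14]
shift [-171.8    0.   138.4] turn [ 0.01 -0.01 -0.02] q [-0.72 -0.05  1.94  0.    1.25  0.69]
```

Request:
{"op": "step_arm", "data": {
  "rows": [
    [[0, 0, 0], [-172, 0, 138], 1],
    [[0, 0, 0], [-172, 0, 138], 1],
    [[0, 0, 0], [-172, 0, 138], 1],
    [[0, 0, 0], [-172, 0, 138], 1],
    [[0, 0, 0], [-172, 0, 138], 1],
    [[0, 0, 0], [-172, 0, 138], 1],
    [[0, 0, 0], [-172, 100, 138], 1],
    [[0, 0, 0], [-172, 150, 138], 1],
    [[0, 0, 0], [-172, 150, 138], 1],
    [[0, 0, 0], [-172, 150, 138], 1]
  ]
}}

```text
time: 1.77
eef_pos: [0.5601, -0.0753, 0.0763]
tcp_rot: [0.538, -0.462, 0.457, -0.536]
contact_force: [-0.7, -0.3, -0.1]
opening: -0.003
```

```bash
python3 go.py -0.160 -0.546 0.033
python3 - <<'E'
from m import *
for n,(x0,y0,x1,y1) in {"top":(190,90,390,240),"scene":(275,95,475,290)}.items():
    p,d=viewer.read_camera(n); cv2.imwrite(f"pics/{n}_a.png",cv2.resize(p[y0:y1,x0:x1,::-1],None,fx=3,fy=3,interpolation=cv2.INTER_CUBIC))
    if n=="scene":
        P,u,v=cloud(n,p,d); s=ctrl.get_state()["eef_pos"]; k=(P[:,2]>.05)&(P[:,2]<.13)&(np.hypot(P[:,0]-s[0],P[:,1]-s[1])<.08)
        a=np.deg2rad(8.85); ex=np.array([-np.sin(a),np.cos(a)]); ey=np.array([-ex[1],ex[0]])
        for z in np.arange(.06,.12,.01):
            q=P[k&(abs(P[:,2]-z)<.005)]
            if len(q): print(z.round(3),len(q),"ds",np.percentile(((q[:,:2]-s[:2])@ex),[2,98]).round(4),"dw",np.percentile(((q[:,:2]-s[:2])@ey),[2,98]).round(4))
E
```

```text
t 1.77 pos [ 0.5601 -0.0753  0.0763] s,w -0.1606 -0.5418 open -0.003 F [-0.73 -0.34 -0.1 ]
shift [-0.4 43.2  4.5] turn [ 0.37  0.03 -0.17] q [-0.31  0.23  1.95 -0.    0.97  1.1 ]
0.07 4 ds [-0.0057 -0.0044] dw [-0.0071 -0.0052]
0.08 42 ds [-0.0129  0.0057] dw [-0.0106  0.0041]
0.09 56 ds [-0.013   0.0071] dw [-0.0108  0.0035]
0.1 40 ds [-0.013   0.0066] dw [-0.0109 -0.0056]
0.11 28 ds [-0.0126  0.0107] dw [-0.0118 -0.0067]
```

View pics/scene_a.png

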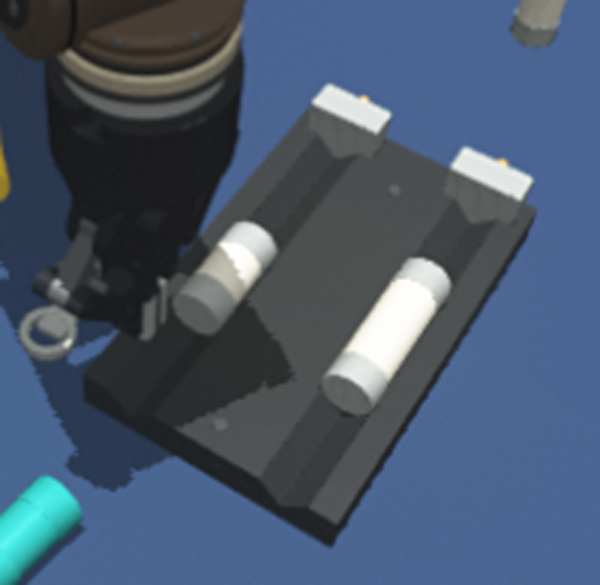

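```bash
python3 go.py -0.160 -0.546 0.030
```

```text
t 1.87 pos [ 0.5583 -0.0749  0.075 ] s,w -0.1599 -0.5401 open 0.002 F [ 0.28  0.03 -0.33]
shift [ 0.3 44.9  6.4] turn [ 0.68 -0.   -0.33] q [-0.31  0.23  1.95 -0.    0.97  1.1 ]
```

Request:
{"op": "step_arm", "data": {
  "rows": [
    [[0.7, 0, -0.3], [0, 0, 6], 1],
    [[0.7, 0, -0.3], [0, 20, 6], 1],
    [[0.7, 0, -0.3], [0, 35, 6], 1],
    [[0.7, 0, -0.3], [0, 40, 6], 1],
    [[0.7, 0, -0.3], [0, 44, 6], 1],
    [[0.7, 0, -0.3], [0, 44, 6], 1],
    [[0.7, 0, -0.3], [0, 44, 6], 1]
  ]
}}

```text
time: 2.45
eef_pos: [0.5705, -0.0756, 0.0391]
tcp_rot: [-0.535, 0.455, -0.465, 0.54]
contact_force: [-0.4, 0.6, 0.5]
opening: -0.001
```

```bash
python3 go.py -0.130 -0.546 0.031
```

```text
t 2.45 pos [ 0.5705 -0.0756  0.0391] s,w -0.1625 -0.552 open -0.001 F [-0.36  0.63  0.5 ]
shift [-32.5   7.8  -6.2] turn [-0.86  0.01  0.38] q [-0.31  0.3   1.95  0.    0.88  1.11]
```

Request:
{"op": "step_arm", "data": {
  "rows": [
    [[-0.7, 0, 0.3], [0, 0, -6], 1],
    [[-0.7, 0, 0.3], [0, 0, -6], 1],
    [[-0.7, 0, 0.3], [0, 0, -6], 1],
    [[-0.7, 0, 0.3], [0, 0, -6], 1],
    [[-0.7, 0, 0.3], [0, 0, -6], 1],
    [[-0.7, 0, 0.3], [0, 0, -6], 1]
  ]
}}

```text
time: 2.95
eef_pos: [0.5633, -0.0761, 0.0373]
tcp_rot: [-0.537, 0.46, -0.46, 0.537]
contact_force: [-0.0, 0.7, 0.2]
opening: -0.002
```

```bash
python3 go.py -0.130 -0.546 0.031
```

```text
t 2.95 pos [ 0.5633 -0.0761  0.0373] s,w -0.1619 -0.5449 open -0.002 F [-0.05  0.68  0.25]
shift [-31.9   6.3   1.1] turn [-0.01  0.01  0.  ] q [-0.31  0.29  1.96  0.    0.89  1.1 ]
```

Request:
{"op": "step_arm", "data": {
  "rows": [
    [[0, 0, 0], [0, 3, 1], 1],
    [[0, 0, 0], [0, 6, 1], 1],
    [[0, 0, 0], [-6, 6, 1], 1],
    [[0, 0, 0], [-12, 6, 1], 1],
    [[0, 0, 0], [-18, 6, 1], 1],
    [[0, 0, 0], [-22, 6, 1], 1],
    [[0, 0, 0], [-26, 6, 1], 1],
    [[0, 0, 0], [-28, 6, 1], 1],
    [[0, 0, 0], [-28, 6, 1], 1]
  ]
}}

```text
time: 3.7
eef_pos: [0.5598, -0.0477, 0.0313]
tcp_rot: [-0.537, 0.46, -0.46, 0.537]
contact_force: [0.1, 0.3, 0.8]
opening: 0.001
```

```bash
python3 go.py -0.0295 -0.546 0.031
```

```text
t 3.7 pos [ 0.5598 -0.0477  0.0313] s,w -0.1332 -0.5458 open 0.001 F [0.14 0.32 0.85]
shift [-103.7    0.3    0.3] turn [-0.    0.06  0.  ] q [-0.27  0.29  1.98  0.    0.87  1.15]
```

Request:
{"op": "step_arm", "data": {
  "rows": [
    [[0, 0, 0], [-2, 0, 0], 1],
    [[0, 0, 0], [-4, 0, 0], 1],
    [[0, 0, 0], [-6, 0, 0], 1],
    [[0, 0, 0], [-8, 0, 0], 1],
    [[0, 0, 0], [-11, 0, 0], 1],
    [[0, 0, 0], [-14, 0, 0], 1],
    [[0, 0, 0], [-17, 0, 0], 1],
    [[0, 0, 0], [-20, 0, 0], 1],
    [[0, 0, 0], [-23, 0, 0], 1],
    [[0, 0, 0], [-26, 0, 0], 1]
  ]
}}

```text
time: 4.53
eef_pos: [0.556, -0.0223, 0.0314]
tcp_rot: [-0.537, 0.46, -0.46, 0.537]
contact_force: [0.2, -0.2, -0.0]
opening: 0.001
```

```bash
python3 go.py -0.0295 -0.546 0.031;python3 - <<'E'
from m import *
n="scene";p,d=viewer.read_camera(n);x0,y0,x1,y1=275,95,475,290
cv2.imwrite(f"pics/{n}_b.png",cv2.resize(p[y0:y1,x0:x1,::-1],None,fx=3,fy=3,interpolation=cv2.INTER_CUBIC))
measure([(n,p,d)])
E
```

```text
t 4.53 pos [ 0.556  -0.0223  0.0314] s,w -0.1076 -0.546 open 0.001 F [ 0.2  -0.16 -0.03]
shift [-78.1   0.4   0.1] turn [-0.02  0.01  0.01] q [-0.22  0.28  1.99 -0.    0.87  1.19]
scene [378 124  28  21 328] ctr [0.533  0.1338 0.0449] s(2,98) [0.0429 0.0472 0.0643] w [-0.5684 -0.5472 -0.5244] zmax 0.0501 slope deg -5.01
scene [424 144  29  23 349] ctr [0.6218 0.1476 0.045 ] s(2,98) [0.0429 0.0475 0.0632] w [-0.6581 -0.6373 -0.6154] zmax 0.0493 slope deg 1.34
scene [335 161  38  41 419] ctr [0.5595 0.0103 0.0446] s(2,98) [-0.121  -0.0727 -0.0341] w [-0.5608 -0.555  -0.5428] zmax 0.0573 slope deg -0.08
scene [382 181  44  50 964] ctr [0.6409 0.0248 0.0445] s(2,98) [-0.115  -0.0753 -0.0255] w [-0.6497 -0.6375 -0.6215] zmax 0.0491 slope deg -0.71
scene cradle [0.5449 0.0191] [0.2496 0.2627] 8.592267036437988
```

View pics/scene_b.png

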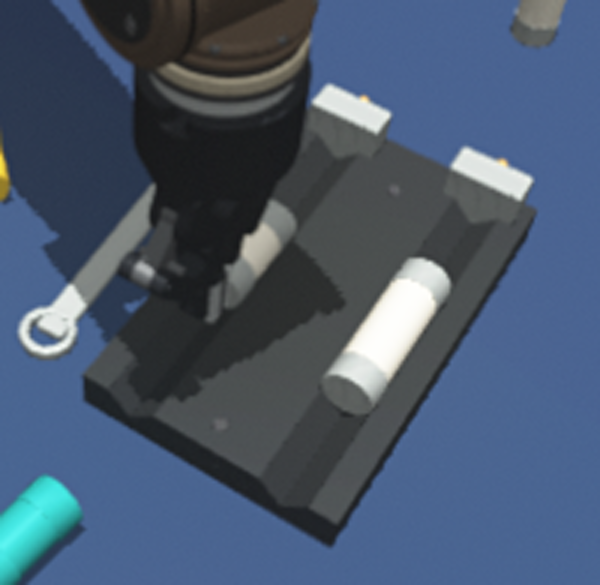

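The finger has engaged. The fuse's front end has moved to s=-0.034, the long fuse hasn't moved, and the gap to the stop is about 77 mm. I'll continue slowly.

Request:
{"op": "step_arm", "data": {
  "rows": [
    [[0, 0, 0], [-3, 0, 0], 1],
    [[0, 0, 0], [-6, 0, 0], 1],
    [[0, 0, 0], [-9, 0, 0], 1],
    [[0, 0, 0], [-12, 0, 0], 1],
    [[0, 0, 0], [-15, 0, 0], 1],
    [[0, 0, 0], [-18, 0, 0], 1],
    [[0, 0, 0], [-21, 0, 0], 1],
    [[0, 0, 0], [-24, 0, 0], 1],
    [[0, 0, 0], [-27, 0, 0], 1],
    [[0, 0, 0], [-30, 0, 0], 1]
  ]
}}

```text
time: 5.42
eef_pos: [0.5514, 0.0073, 0.0313]
tcp_rot: [-0.537, 0.46, -0.46, 0.537]
contact_force: [-0.2, -1.5, 0.6]
opening: -0.001
```

Request:
{"op": "step_arm", "data": {
  "rows": [
    [[0, 0, 0], [-3, 0, 0], 1],
    [[0, 0, 0], [-6, 0, 0], 1],
    [[0, 0, 0], [-9, 0, 0], 1],
    [[0, 0, 0], [-12, 0, 0], 1],
    [[0, 0, 0], [-15, 0, 0], 1],
    [[0, 0, 0], [-18, 0, 0], 1],
    [[0, 0, 0], [-21, 0, 0], 1],
    [[0, 0, 0], [-24, 0, 0], 1],
    [[0, 0, 0], [-27, 0, 0], 1],
    [[0, 0, 0], [-30, 0, 0], 1]
  ]
}}

```text
time: 6.25
eef_pos: [0.5466, 0.037, 0.0313]
tcp_rot: [-0.537, 0.46, -0.46, 0.537]
contact_force: [1.6, -2.5, 1.3]
opening: -0.001
```

```bash
python3 go.py -0.030 -0.546 0.031;python3 - <<'E'
from m import *
L=[]
for n in("scene","top"):
    p,d=viewer.read_camera(n);L.append((n,p,d))
measure(L)
E
```

```text
t 6.25 pos [0.5466 0.037  0.0313] s,w -0.0476 -0.5458 open -0.001 F [ 1.57 -2.51  1.27]
shift [-17.6   0.3   0.2] turn [-0.    0.01  0.  ] q [-0.12  0.27  2.01 -0.    0.86  1.3 ]
scene [384 127  22  18 229] ctr [0.5397 0.135  0.0447] s(2,98) [0.0432 0.0476 0.0686] w [-0.5681 -0.5539 -0.5381] zmax 0.0497 slope deg -7.02
scene [355 140  36  37 390] ctr [0.5494 0.0669 0.045 ] s(2,98) [-0.0613 -0.0148  0.0258] w [-0.5595 -0.5539 -0.54  ] zmax 0.0573 slope deg -1.69
scene [424 144  29  23 355] ctr [0.6219 0.1476 0.0448] s(2,98) [0.0429 0.0479 0.0636] w [-0.6579 -0.6373 -0.6153] zmax 0.0494 slope deg -0.28
scene [382 181  44  50 963] ctr [0.6408 0.0247 0.0445] s(2,98) [-0.1149 -0.075  -0.0253] w [-0.6499 -0.6375 -0.6215] zmax 0.0492 slope deg -0.8
scene cradle [0.5446 0.0187] [0.2504 0.2627] 8.572164535522461
top [296 126   7  17  78] ctr [ 0.6428 -0.0113  0.0442] s(2,98) [-0.1141 -0.11   -0.1055] w [-0.6491 -0.6327 -0.6216] zmax 0.0489 slope deg 11.97
top cradle [ 0.5537 -0.0415] [0.2604 0.1178] 13.301899909973145
```

Request:
{"op": "step_arm", "data": {
  "rows": [
    [[0, 0, 0], [-2, 0, 0], 1],
    [[0, 0, 0], [-4, 0, 0], 1],
    [[0, 0, 0], [-6, 0, 0], 1],
    [[0, 0, 0], [-8, 0, 0], 1],
    [[0, 0, 0], [-10, 0, 0], 1],
    [[0, 0, 0], [-11, 0, 0], 1],
    [[0, 0, 0], [-12, 0, 0], 1],
    [[0, 0, 0], [-13, 0, 0], 1],
    [[0, 0, 0], [-14, 0, 0], 1]
  ]
}}

```text
time: 7.1
eef_pos: [0.5443, 0.0507, 0.0311]
tcp_rot: [0.537, -0.46, 0.46, -0.537]
contact_force: [-0.2, -1.0, -0.6]
opening: -0.001
```

Request:
{"op": "step_arm", "data": {
  "rows": [
    [[0, 0, 0], [-0.5, 0, 0], 1],
    [[0, 0, 0], [-1, 0, 0], 1],
    [[0, 0, 0], [-1.5, 0, 0], 1]
  ]
}}

```text
time: 7.35
eef_pos: [0.5442, 0.0521, 0.0312]
tcp_rot: [0.537, -0.46, 0.46, -0.537]
contact_force: [-0.6, -2.4, 0.1]
opening: -0.003
```

Request:
{"op": "step_arm", "data": {
  "rows": [
    [[0, 0, 0], [-0.5, 0, 0], 1],
    [[0, 0, 0], [-1, 0, 0], 1]
  ]
}}

```text
time: 7.52
eef_pos: [0.544, 0.053, 0.0312]
tcp_rot: [0.537, -0.46, 0.46, -0.537]
contact_force: [0.5, -1.3, 0.3]
opening: 0.001
```

```bash
python3 go.py -0.030 -0.546 0.031
```

```text
t 7.52 pos [0.544  0.053  0.0312] s,w -0.0313 -0.5457 open 0.001 F [ 0.45 -1.26  0.27]
shift [-1.3  0.2  0.3] turn [ 0.01  0.01 -0.  ] q [-0.09  0.26  2.01  0.    0.86  1.33]
```

Request:
{"op": "step_arm", "data": {
  "rows": [
    [[0, 0, 0], [-0.4, 0, 0], 1],
    [[0, 0, 0], [-0.8, 0, 0], 1]
  ]
}}

```text
time: 7.68
eef_pos: [0.544, 0.0538, 0.0312]
tcp_rot: [0.537, -0.46, 0.46, -0.537]
contact_force: [1.3, -1.7, -0.2]
opening: 0.001
```

Request:
{"op": "step_arm", "data": {
  "rows": [
    [[0, 0, 0], [-0.3, 0, 0], 1],
    [[0, 0, 0], [-0.6, 0, 0], 1]
  ]
}}

```text
time: 7.85
eef_pos: [0.5439, 0.0544, 0.0312]
tcp_rot: [0.537, -0.46, 0.46, -0.537]
contact_force: [-0.5, -1.5, 1.3]
opening: -0.002
```

```bash
python3 go.py -0.030 -0.546 0.031
python3 - <<'E'
from m import *
n="scene";p,d=viewer.read_camera(n);x0,y0,x1,y1=335,105,445,205
cv2.imwrite(f"pics/{n}_c.png",cv2.resize(p[y0:y1,x0:x1,::-1],None,fx=5,fy=5,interpolation=cv2.INTER_CUBIC))
measure([(n,p,d)])
E
```

```text
t 7.85 pos [0.5439 0.0544 0.0312] s,w -0.0299 -0.5458 open -0.002 F [-0.47 -1.46  1.26]
shift [0.1 0.2 0.2] turn [ 0.    0.01 -0.  ] q [-0.09  0.26  2.01  0.    0.86  1.33]
scene [360 127  46  44 553] ctr [0.5454 0.1    0.0454] s(2,98) [-0.0432  0.0207  0.0631] w [-0.5681 -0.5547 -0.5403] zmax 0.0572 slope deg -3.2
scene [424 144  29  23 352] ctr [0.6219 0.1477 0.0449] s(2,98) [0.0428 0.0476 0.0641] w [-0.6579 -0.6374 -0.6154] zmax 0.0494 slope deg -0.7
scene [382 181  44  50 966] ctr [0.6409 0.0248 0.0445] s(2,98) [-0.115  -0.0754 -0.0257] w [-0.65   -0.6376 -0.6214] zmax 0.0492 slope deg -0.78
scene cradle [0.5445 0.0188] [0.2509 0.2608] 8.889718055725098
```

View pics/scene_c.png

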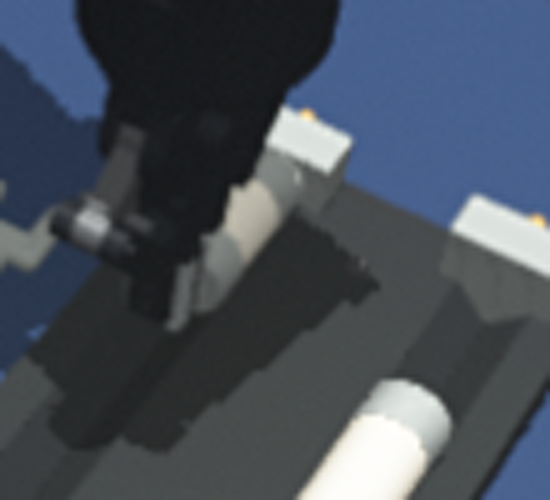

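The fuse cap is visually very near the stop, at crop (295,180), but the force hasn't risen. I'll continue in 0.5 mm steps until it does.

Request:
{"op": "step_arm", "data": {
  "rows": [
    [[0, 0, 0], [-0.3, 0, 0], 1],
    [[0, 0, 0], [-0.5, 0, 0], 1]
  ]
}}

```text
time: 8.07
eef_pos: [0.5438, 0.0549, 0.0313]
tcp_rot: [0.537, -0.46, 0.46, -0.537]
contact_force: [-0.7, -2.4, 0.4]
opening: -0.003
```

Request:
{"op": "step_arm", "data": {
  "rows": [
    [[0, 0, 0], [-0.3, 0, 0], 1],
    [[0, 0, 0], [-0.5, 0, 0], 1]
  ]
}}

```text
time: 8.23
eef_pos: [0.5438, 0.0551, 0.0313]
tcp_rot: [0.537, -0.46, 0.46, -0.537]
contact_force: [0.2, -3.7, 0.4]
opening: 0.001
```

Request:
{"op": "step_arm", "data": {
  "rows": [
    [[0, 0, 0], [-0.3, 0, 0], 1],
    [[0, 0, 0], [-0.5, 0, 0], 1]
  ]
}}

```text
time: 8.4
eef_pos: [0.5438, 0.0552, 0.0313]
tcp_rot: [0.538, -0.459, 0.46, -0.537]
contact_force: [-1.0, -6.3, -0.7]
opening: -0.002
```

The force is rising (6.3 N) and the TCP has stalled, so the fuse is seated. I'll back off along the groove, rise and look.

Request:
{"op": "step_arm", "data": {
  "rows": [
    [[0, 0, 0], [1, 0, 0], 1],
    [[0, 0, 0], [4, 0, 0], 1],
    [[0, 0, 0], [10, 0, 0], 1],
    [[0, 0, 0], [18, 0, 0], 1],
    [[0, 0, 0], [26, 0, 0], 1],
    [[0, 0, 0], [32, -5, 0], 1],
    [[0, 0, 0], [40, -20, 0], 1],
    [[0, 0, 0], [50, -45, 0], 1],
    [[0, 0, 0], [70, -70, 0], 1],
    [[0, 0, 0], [90, -95, 0], 1]
  ]
}}

```text
time: 9.23
eef_pos: [0.5573, -0.0338, 0.1274]
tcp_rot: [-0.537, 0.46, -0.46, 0.537]
contact_force: [0.9, 0.6, -0.0]
opening: -0.002
```

Request:
{"op": "step_arm", "data": {
  "rows": [
    [[0, 0, 0], [30, -20, 0], 1],
    [[0, 0, 0], [60, -50, 0], 1],
    [[0, 0, 0], [90, -70, 0], 1],
    [[0, 0, 0], [120, -80, 0], 1],
    [[0, 0, 0], [150, -80, 0], 1],
    [[0, 0, 0], [165, -80, 0], 1],
    [[0, 0, 0], [165, -80, 0], 1],
    [[0, 0, 0], [165, -80, 0], 1]
  ]
}}

```text
time: 9.9
eef_pos: [0.5823, -0.1963, 0.2054]
tcp_rot: [-0.537, 0.461, -0.46, 0.537]
contact_force: [0.6, -0.4, -0.6]
opening: -0.0
```

```bash
python3 go.py -0.030 -0.546 0.031
python3 - <<'E'
from m import *
L=[]
for n,(x0,y0,x1,y1) in {"top":(190,105,360,225),"scene":(295,115,465,280)}.items():
    p,d=viewer.read_camera(n);L.append((n,p,d))
    cv2.imwrite(f"pics/{n}_e.png",cv2.resize(p[y0:y1,x0:x1,::-1],None,fx=3.5,fy=3.5,interpolation=cv2.INTER_CUBIC))
measure(L)
n,p,d=L[1];P,u,v=cloud(n,p,d)
a=np.deg2rad(8.85); ex=np.array([-np.sin(a),np.cos(a)]); ey=np.array([-ex[1],ex[0]])
s=P[:,:2]@ex;w=P[:,:2]@ey;k=(abs(w+.546)<.017)&(P[:,2]>.034)&(s<.038)&(s>-.15)
print("short rear s",np.percentile(s[k],1),"zmax",np.percentile(P[k,2],98), k.sum())
E
```

```text
t 9.9 pos [ 0.5823 -0.1963  0.2054] s,w -0.2836 -0.5452 open -0.0 F [ 0.57 -0.38 -0.55]
shift [-253.3  174.9    0.6] turn [ 0.07 -0.09 -0.11] q [-0.49  0.18  1.75  0.    1.21  0.93]
top [250 126  53  25 816] ctr [0.637 0.029 0.044] s(2,98) [-0.1133 -0.0693 -0.0252] w [-0.6498 -0.6331 -0.6223] zmax 0.0492 slope deg -0.2
top [196 136  19  28 356] ctr [0.6192 0.151  0.0458] s(2,98) [0.0436 0.0537 0.0724] w [-0.6581 -0.635  -0.6148] zmax 0.0503 slope deg -0.27
top [203 185  53  29 942] ctr [0.5343 0.1124 0.0447] s(2,98) [-0.0157  0.032   0.0709] w [-0.5675 -0.5448 -0.5251] zmax 0.0498 slope deg -0.48
top cradle [0.5932 0.036 ] [0.1513 0.2403] 8.750703811645508
scene [365 124  41  40 762] ctr [0.5378 0.1082 0.045 ] s(2,98) [-0.0166  0.0272  0.0629] w [-0.5678 -0.5488 -0.5249] zmax 0.0496 slope deg -0.48
scene [424 144  29  22 352] ctr [0.6218 0.1476 0.045 ] s(2,98) [0.0428 0.0476 0.064 ] w [-0.6579 -0.6371 -0.6154] zmax 0.0493 slope deg -1.53
scene [382 181  44  50 959] ctr [0.6408 0.0248 0.0445] s(2,98) [-0.1149 -0.075  -0.0255] w [-0.6498 -0.6374 -0.6216] zmax 0.0491 slope deg -0.64
scene cradle [0.5925 0.0355] [0.1513 0.2431] 9.089093208312988
short rear s -0.016730936998452215 zmax 0.04945740122796829 460
```

View pics/scene_e.png

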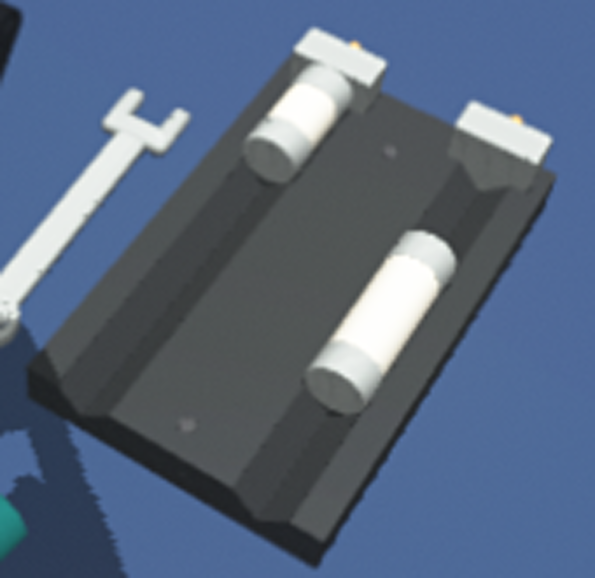

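View pics/top_e.png

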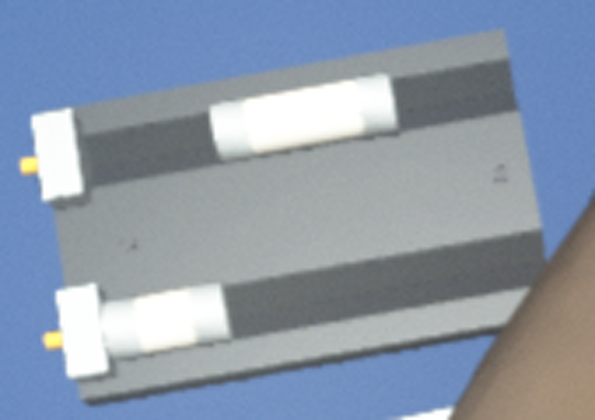

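Both views show the short fuse against its stop (top crop x=105) and still lying in the groove. Its rear end is at s=-0.0165, which is 60 mm from the stop face at 0.0432. The long fuse hasn't moved and the arm is clear, so I'm handing the job in.

```bash
python3 -c "
from plant import ctrl; print(ctrl.sign_off())"
```

```text
the job is handed in; nothing more can be done
None
```

The short fuse now rests against its stop block, still lying in its groove, and the job is handed in. I pushed it about 99 mm with the shut fingers. At the stop, the tool stopped advancing and the contact force rose to about 6 N. I then backed the fingers off along the groove and raised them clear.

**Seating:** in the last pictures from both cameras, the fuse touches the stop with no visible gap. Its rear end measures about 60 mm from the stop face, which matches the fuse's length to within about 1 mm. Its top reads 49 mm above the bench, about 1 mm high like everything else in that view.

**Long fuse:** its position reads the same as at the start, to within 0.5 mm.

**Time and force:** the job took about 10 s, and the highest force I read was about 6 N.

**Disagreement:** while I was positioning the tool behind the fuse, the measured pose briefly differed from the commanded one by up to 6 mm. I corrected this before touching the fuse. No final check failed.

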